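Ready the sample chest for the road

ROBOT

A 7-joint arm with a two-finger parallel gripper is mounted at the origin on the work surface. World frame = base frame: x ahead of the robot, y to its left, z up, the work surface at z = 0. Lengths are in mm, angles in rad, forces in N, time in s.
With the tool pointing down it reaches from about 400 to 875 mm from the base axis. Payload 4.4 kg.
Tool frame: the origin (TCP) lies midway between the tips of the shut fingers; the grasp point (between the pads) lies 19 mm behind it; z points along the fingers, y is the line along which they close (so a half turn about z gives the same grasp; the last joint's range is limited). The gripper opens to 85 mm and grips with 20 to 120 N. Pads are 22 mm wide; open, the fingers measure 114 mm over their backs; the gripper's body (76 mm by 85 mm) begins 54 mm behind the grasp point. The pads swing forward as they close: fully open they stand 13 mm farther back than shut.
Start: joints at [1.035, 0.628, 0.038, 1.517, -0.027, 0.996, -0.02], TCP at [294.29, -579.579, 201.913] pointing down, gripper open.
Joint ranges: [-3.06, 3.06], [-0.37, 2.12], [-1.25, 1.32], [0.18, 2.47], [-1.1, 4.24], [0.23, 1.98], [-2.94, 2.94]. Speed limits (rad/s): [2.57, 2.57, 3.14, 3.14, 3.14, 3.14, 3.14].

INTERFACE

Orientations are given as [roll, pitch, yaw] about the fixed x, y, z axes, in that order (R = Rz(yaw) Ry(pitch) Rx(roll)).
In Python, from cell import ctrl gives the robot as it stands.
- The arm moves only by the shell command python3 -m handwheel 'ROWS'. ROWS is JSON, a list of rows, each a list of 3 entries, a list of its own where there are three numbers: the turn, a rotation vector about the tool's x, y, z in degrees, then the shift along the tool's x, y, z in m, then the closure, from 0 (fully open) to 1 (shut). A call has 1 to 5 rows; each row shifts and turns the commanded pose from where the row before left it, along the tool's axes as they then stand; what a row does not reach is not made up. A row lasts 1/12 s, in which the tool goes at most 41.7 mm and 7.16 degrees, less where a joint would pass 70% of its speed; a pose out of reach is approached as far as the arm can. A call is refused whole if a number of a shift passes 0.0417 or a number of a turn 7.16, either way. A call with a gripper value outside its range is refused whole. The fingers move at their own pace and stop on an object; the grip force is fixed at half the most. Time passes only in rows, so rows that do not move let the fingers close. It gives the time, the measured TCP pose, the force, the opening and the grip force at its end, in the units of the state.
- ctrl.read_state(): the state, without advancing time (a new reading comes with each control period).
- ctrl.get_image(name): name is "scene" or "top"; returns a dict with "pixels" (400x640x3 uint8, red, green, blue), "fx", "fy", "cx", "cy" (pixels), "k1" (the pictures are not rectified: a ray, as slopes to the right and down, at radius r is drawn at 1 + k1 r^2 times it, then the intrinsics apply), "pose" (4x4, takes a point from camera to world coordinates). Camera axes: x right, y up, looking along -z (the intrinsics and any distortion apply to the point x, -y, -z); pixel columns grow to the right and rows downward; lengths in mm; the calibration is good to about 2 mm. A picture is of the moment at which its call begins. There is no depth.
- ctrl.finish_job(): hands the job in; it is judged then, once.
The state is a dict: "clock": time; "qpos": joint angles; "qd": joint speeds; "tau": joint torques, N m; "eef_pos": TCP position; "tool_rot": TCP orientation; "force": force on the tool from outside, world axes, zero at the start; "torque": the same for the moment, N m; "width": finger opening in mm; "gripper_force": force on a finger pad.
Only numpy, scipy, OpenCV 4.12 (cv2) and the standard library are available. Lean on these libraries where they do the work, as an engineer would, in place of code of your own. Each camera call takes 0.05 s, during which the arm holds its last target. There are 200 camera calls.

TASK

Get the white sample chest ready to travel: first turn the lever of its drain cock a quarter turn from open (along the pipe) to fully shut (across the pipe, against its stop), then swing the hasp strap flat down over the loop on top of the chest. Last, push the loose locking pin through the loop, above the strap, until its handle is up against the loop, and leave it there. Do not disturb the other things on the counter.

Things in the scene. Friction and masses are not known exactly. Their poses are not given: they have to be found in the camera images.
- chest: White insulated sample chest, 260 (x) x 280 (y) x 140 mm high, fixed to the counter. Origin at the centre of its underside on the counter, z up; its -x side faces roughly to the robot, its -y side carries the drain pipe.
- stem (a point): Point on the vertical turning axis of the drain cock's lever, 98 mm above the counter, at (30, -200) mm in the chest's frame, that is 60 mm out from the chest's -y side. Below it is a brass ball valve body (42 mm across) on a 22 mm pipe that runs along the chest's -y at a height of 50 mm and ends 44 mm beyond the axis.
- cock_grip (a point): Middle of the grey sleeve of the cock's flat horizontal lever, 78 mm from the turning axis, moves with the lever. The sleeve is 72 mm long, 20 mm wide, 14 mm thick and ends 112 mm from the axis; its top is 101 mm and its underside 87 mm above the counter. Nothing is below the sleeve's outer half.
- drain_cock (a joint): Angle of the cock's lever in rad. 0 = fully open, lever along the pipe, pointing away from the chest (chest's -y); it grows as the lever turns clockwise seen from above, and at 1.571 (hard stop) the cock is shut with the lever across the pipe, pointing along the chest's -x (towards the robot). Friction about 0.25 N m; it stays where it is left.
- hasp_hinge (a point): Middle of the hasp's hinge axis on top of the chest, at (45, 0, 142.5) mm in the chest's frame; the axis runs along the chest's y.
- hasp_end (a point): Middle of the free end of the steel hasp strap, 140 mm from the hinge axis, moves with the strap. The strap is 46 mm wide and 5 mm thick; a slot 55 mm long and 16 mm wide, from 55 to 109 mm from the hinge, goes over the loop; the last 31 mm are solid.
- hasp (a joint): Angle of the hasp strap in rad. 0 = closed, flat on the chest's top, pointing from the hinge along the chest's -x with the loop standing through its slot; 1.571 = upright; above that it leans back, away from the robot; at most 2.2. Hinge friction about 0.13 N m holds the strap where it is left.
- loop (a point): Centre of the opening of the fixed steel loop (staple) on the chest's top, at (-35, 0, 156) mm in the chest's frame. Opening 20 mm wide (chest x), 22 mm high above the closed strap (strap top at 145 mm, opening's upper edge at 167 mm); its axis runs along the chest's y. Bars 8 mm thick; outside 36 mm (x) x 8 mm (y), top 175 mm above the counter.
- pin: Loose locking pin lying flat, about 80 g: grey block handle 45 mm long, 20 wide, 32 high, with a steel shaft 12 mm thick, 75 mm long out of one end. x runs from handle to tip, z up; origin on the underside where shaft and handle meet. Shaft axis and handle middle at y = 0; shaft axis 6 mm above the underside; handle at x = -45 to 0.
- pin_grip (a point): Middle of the pin's handle, 22.5 mm behind its front face, 22 mm above the pin's underside.
- pin_shoulder (a point): Point on the shaft's axis where the shaft meets the handle's front face; this face stops at the loop.
- pin_tip (a point): Tip of the pin's shaft, on its axis, 75 mm in front of the handle (last 5 mm tapered).
- marker: Bystander: loose marker pen lying near the pin, 125 mm long, 14 mm thick, origin under its middle.
- tube_rack: Bystander: loose white rack of sample tubes, 70 x 200 x 98 mm high, behind the chest, origin under its centre.
- sanitizer: Bystander: loose clear bottle, 60 mm across, 150 mm high, origin under its centre.
- cup: Bystander: loose paper cup, 76 mm across, 95 mm high, origin under its centre.
- tape: Bystander: loose roll of tape lying flat, 90 mm across, 24 mm high, origin under its centre.
- stapler: Bystander: loose black stapler, 130 x 34 x 42 mm, origin under its middle.
There are look-alikes about, which are no part of the job. What is meant by the pin is not blue or pink, and is the larger of those in its own colour.

How it is judged:
By the outcome, as a careful person would: the job done as asked, in the order asked, and still so for the second after the job is handed in, with the robot touching nothing.
It also fails if it takes over 72 s, if anything falls off the work surface, if the arm or the gripper's body presses on something with over 40 N, if the wrist force passes 120 N, or if a joint passes its speed limit or range.

## Working session

There is one attempt and no reset: what is moved stays moved. The work goes in short steps, Python scripts to look and compute and a shell command to move; the robot and the scene stay as the last step left them, time stands still between calls to the robot, and variables do not carry over. Pictures are saved under pics/ and viewed, at most 10 in all, crops included, and the job is handed in when it is done.

```bash
ls; mkdir -p pics
python3 - <<'E'
from cell import ctrl
import cv2,numpy as np
print(ctrl.read_state())
for n in("scene","top"):
    d=ctrl.get_image(n); cv2.imwrite(f"pics/{n}0.png",d["pixels"][:,:,::-1])
    print(n,d["fx"],d["fy"],d["cx"],d["cy"],d["k1"],np.round(d["pose"],4).tolist())
E
```

```text
pics
{'clock': 0.0, 'qpos': array([ 1.03520611,  0.62936327,  0.03846137,  1.51836419, -0.02701296,
        0.99627858, -0.01999285]), 'qd': array([-8.86037881e-04, -2.84412451e-04,  7.59464943e-04,  1.94855413e-03,
        6.02200006e-05,  8.19067471e-05,  8.73196639e-04]), 'tau': array([-8.93617766e-05, -5.63389349e+01,  1.22642655e+00, -1.93441540e+01,
        1.10648770e-02,  1.05582591e-02,  2.10607664e-05]), 'eef_pos': array([ 293.96797336, -578.97107993,  200.9795967 ]), 'tool_rot': array([-3.13969801e+00,  2.62770852e-05,  4.69774707e-01]), 'force': array([ 0.26608298, -1.12917836, -1.01701238]), 'torque': array([-0.07939361,  0.00177643,  0.02593783]), 'gripper_force': 0.0, 'width': 85.30691715659816}
scene 449.10614936227614 449.10614936227614 325.04175440466116 189.3625476985412 -0.11430341003227243 [[-0.8652, -0.2658, 0.4251, 1040.0713], [0.5012, -0.4795, 0.7203, 871.9795], [0.0123, 0.8363, 0.5481, 773.0962], [0.0, 0.0, 0.0, 1.0]]
top 488.9624157875007 488.9624157875007 316.9933323451017 206.24456857270104 -0.02425398975986374 [[-0.0147, 0.9834, -0.1808, 272.9962], [-0.9999, -0.0143, 0.0031, 7.9668], [0.0005, 0.1808, 0.9835, 1461.4754], [0.0, 0.0, 0.0, 1.0]]
```

View pics/scene0.png

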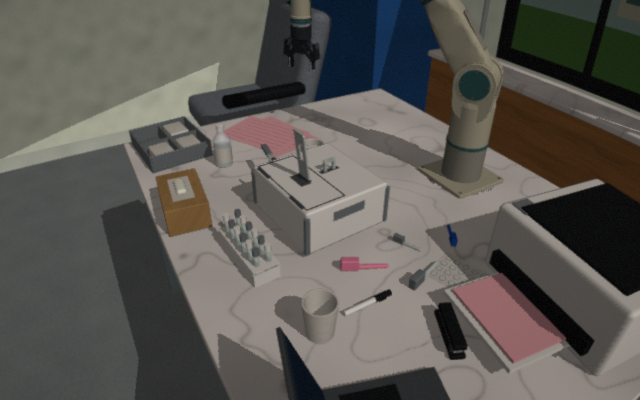

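View pics/top0.png

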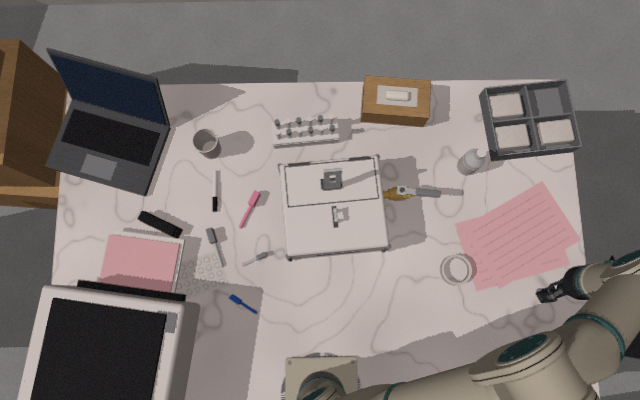

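The top picture shows the chest at about (335,207), its hasp upright near (331,180), the loop near (337,216), and the lever from (402,190) to (440,192). The large grey pin is at (213,240), with a smaller grey look-alike at (263,257). Next I'll zoom in and write the ray helpers.

```bash
cat > h.py <<'E'
import numpy as np,cv2
from cell import ctrl
def cam(n): return ctrl.get_image(n)
def ray(d,u,v):
    x,y=(u-d["cx"])/d["fx"],(v-d["cy"])/d["fy"]; rd=np.hypot(x,y); r=rd
    for _ in range(20): r=rd/(1+d["k1"]*r*r)
    s=r/rd if rd>0 else 1
    P=np.array(d["pose"]); return P[:3,3],P[:3,:3]@np.array([x*s,-y*s,-1])
def onz(d,u,v,z):
    o,r=ray(d,u,v); return o+r*(z-o[2])/r[2]
def proj(d,p):
    P=np.array(d["pose"]); c=P[:3,:3].T@(np.asarray(p,float)-P[:3,3]); x,y=c[0]/-c[2],-c[1]/-c[2]
    k=1+d["k1"]*(x*x+y*y); return np.array([x*k*d["fx"]+d["cx"],y*k*d["fy"]+d["cy"]])
def tri(d1,p1,d2,p2):
    A=np.zeros((3,3));b=np.zeros(3)
    for d,p in((d1,p1),(d2,p2)):
        o,r=ray(d,*p); r=r/np.linalg.norm(r); M=np.eye(3)-np.outer(r,r); A+=M; b+=M@o
    return np.linalg.solve(A,b)
def crop(d,x0,y0,x1,y1,s): return cv2.resize(d["pixels"][y0:y1,x0:x1,::-1],None,fx=s,fy=s,interpolation=cv2.INTER_CUBIC)
E
python3 - <<'E'
from h import *
t=cam("top");s=cam("scene")
a=crop(t,270,148,470,268,4) # 800x480
cv2.imwrite("pics/a.png",a)
b=np.hstack([crop(t,180,210,280,280,4),crop(s,380,220,480,290,4)])
c=crop(s,245,120,395,250,4)[:,:600]
cv2.imwrite("pics/b.png",b);cv2.imwrite("pics/c.png",c)
# blob: chest white top / grey pin mask
hsv=cv2.cvtColor(t["pixels"],cv2.COLOR_RGB2HSV)
for n,d,box in(("top",t,(195,222,235,272)),("scene",s,(400,255,445,295))):
    x0,y0,x1,y1=box; g=d["pixels"][y0:y1,x0:x1].astype(int); print(n); 
    m=(g.max(2)<115).astype(np.uint8)
    k,l,st,ce=cv2.connectedComponentsWithStats(m)
    for i in range(1,k):
        if st[i,4]>8:
            r=cv2.minAreaRect(np.argwhere(l==i)[:,::-1].astype(np.float32)); print(st[i],ce[i]+[x0,y0],r)
E
```

```text
top
[ 12   6  11  17 111] [211.84684685 235.6036036 ] ((17.009431838989258, 14.283018112182617), (17.0327091217041, 7.28010892868042), 74.05460357666016)
scene
[  0   6  36  30 391] [414.71355499 277.62659847] ((18.500003814697266, 17.5), (18.384777069091797, 39.59798049926758), 45.0)
[27 33 18  7 83] [437.3253012  291.87951807] ((35.5, 36.0), (6.0, 17.0), 90.0)
```

View pics/a.png

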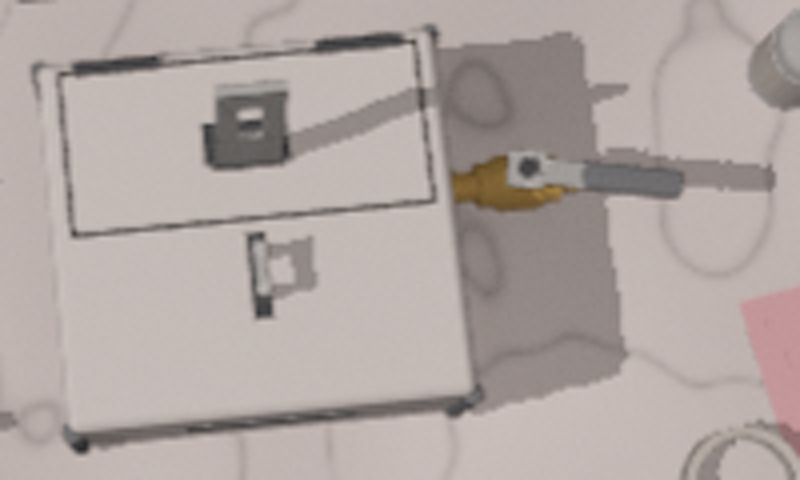

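View pics/b.png

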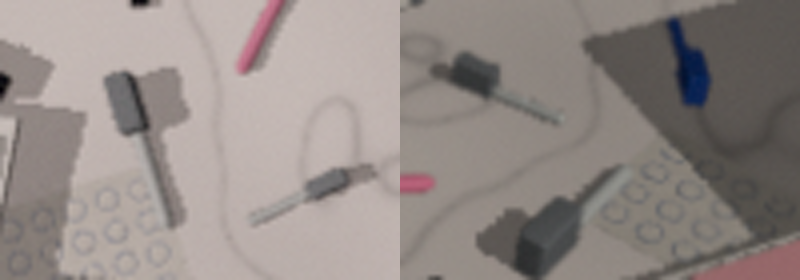

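View pics/c.png

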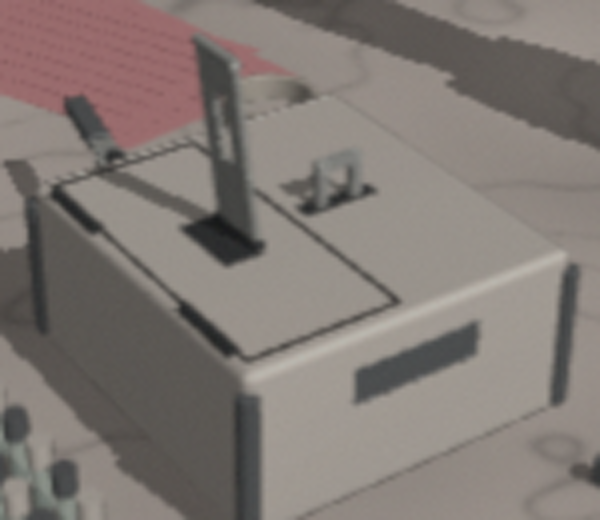

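Crop a shows the chest-top corners at (40,72), (430,35), (470,393) and (68,428), the stem bolt at (527,167), and the sleeve end at (683,183). The loop bar runs from (255,237) to (268,298). Crop b shows the pin shaft from (145,130) to (170,225), with its handle up-left. Crop c shows the strap nearly upright. I'll fit the chest and pin poses from these.

Run:
```python
from h import *
t=cam("top");s=cam("scene")
A=lambda u,v:(270+u/4-.4,148+v/4-.4)
C=lambda u,v:(245+u/4-.4,120+v/4-.4)
px=[(40,72),(430,35),(470,393),(68,428)]
W=np.array([onz(t,*A(*p),140)[:2] for p in px])
L=np.array([(130,140),(130,-140),(-130,-140),(-130,140)])
print("sides",[np.linalg.norm(W[i]-W[(i+1)%4]) for i in range(4)])
def fit(L,W):
    l=L-L.mean(0);w=W-W.mean(0)
    th=np.arctan2((l[:,0]*w[:,1]-l[:,1]*w[:,0]).sum(),(l*w).sum());R=np.array([[np.cos(th),-np.sin(th)],[np.sin(th),np.cos(th)]])
    return th,W.mean(0)-R@L.mean(0),R
th,c,R=fit(L,W); print("chest",th,c,"res",np.round(W-(L@R.T+c),1).tolist())
w=lambda x,y,z:np.r_[R@[x,y]+c,z]
print("stem pred",w(30,-200,98),"seen@104",onz(t,*A(527,167),104))
st=w(30,-200,98);g=onz(t,*A(683,183),101);print("sleeve end",g,np.linalg.norm(g[:2]-st[:2]))
print("lever dir chest",R.T@(g[:2]-st[:2]))
for n,p in dict(looptopA=(-17,0,175),looptopB=(-53,0,175),hingeL=(45,23,145),hingeR=(45,-23,145)).items():
    print(n,"crop a",(proj(t,w(*p))-[270,148]+.4)*4,"crop c",(proj(s,w(*p))-[245,120]+.4)*4)
print("scene corners c", [((proj(s,w(*q,140))-[245,120]+.4)*4).round() for q in L])
# strap end corners: triangulate from top (217,85),(289,83)
for p,q in (((217,85),(235,62)),((289,83),(195,38))): print("strap end",tri(t,A(*p),s,C(*q)), "chest",R.T@(tri(t,A(*p),s,C(*q))[:2]-c))
B=lambda u,v:(180+u/4-.4,210+v/4-.4)
S=lambda u,v:(380+(u-400)/4-.4,220+v/4-.4)
tip=onz(t,*B(170,226),6);print("tip top",tip,"scene",onz(s,*S(628,168),6))
sh=onz(t,*B(143,132),6);print("shoulder",sh,np.linalg.norm(tip-sh),"yaw",np.arctan2(*(tip-sh)[1::-1]))
for p in((107,77),(130,70),(145,128),(123,133)): print("handle corner z32",onz(t,*B(*p),32))
for p in((540,197),(580,208),(553,250),(519,237)): print("handle corner scene z32",onz(s,*S(*p),32))
```

```text
sides [np.float64(274.13467830827057), np.float64(252.19388982063066), np.float64(273.0323229804813), np.float64(249.08297235019506)]
chest 0.07549909307360353 [519.18588725 -39.27169637] res [[-5.5, -3.7], [-3.8, 2.3], [3.9, 4.1], [5.4, -2.8]]
stem pred [ 564.18590375 -236.43913413   98.        ] seen@104 [ 567.84621276 -236.87407942  104.        ]
sleeve end [ 555.26795722 -348.13192867  101.        ] 112.04824907812461
lever dir chest [ -17.31723769 -110.70195753]
looptopA crop a [256.22971272 244.2588582 ] crop c [322.59608571 160.26990162]
looptopB crop a [261.43565531 297.3414086 ] crop c [365.89332817 146.13913235]
hingeL crop a [212.85422342 166.62966665] crop c [264.22081143 239.64416454]
hingeR crop a [279.30949984 160.76669975] crop c [227.36075583 209.57568793]
scene corners c [array([251., 376.]), array([ 37., 178.]), array([340.,  86.]), array([581., 248.])]
strap end [583.3415403  -13.46508723 280.2461766 ] chest [65.91941777 20.89400044]
strap end [586.10816869 -59.38225129 277.47460022] chest [ 65.21475312 -25.10103881]
tip top [364.29909037 287.16922133   6.        ] scene [365.17080841 289.96562087   6.        ]
shoulder [434.48265135 308.74223325   6.        ] 73.4242948562062 yaw -2.8433791882682327
handle corner z32 [472.69055813 330.88924447  32.        ]
handle corner z32 [477.66256314 314.009576    32.        ]
handle corner z32 [434.52505321 301.96368346  32.        ]
handle corner z32 [431.06499001 318.05920487  32.        ]
handle corner scene z32 [451.70797954 302.47937358  32.        ]
handle corner scene z32 [436.95067407 321.97020108  32.        ]
handle corner scene z32 [473.62856701 341.12714135  32.        ]
handle corner scene z32 [484.09809268 322.76936489  32.        ]
```

```bash
python3 -m handwheel '[[[0,0,6.75],[0,0,0],1],[[0,0,6.75],[0,0,0],1],[[0,0,6.75],[0,0,0],1],[[0,0,6.75],[0,0,0],1],[[0,0,0],[0,0,-0.02],1]]'
python3 - <<'E'
from h import *
t=cam("top");s=cam("scene")
A=lambda u,v:(270+u/4-.4,148+v/4-.4)
C=lambda u,v:(245+u/4-.4,120+v/4-.4)
lp=tri(t,A(261,268),s,C(338,154));print("loop top tri",lp,"onz",onz(t,*A(261,268),175))
st=onz(t,*A(527,167),104)
l=onz(t,*A(261,268),175)[:2]
v=l-st[:2]; print("dist",np.linalg.norm(v),"exp",np.hypot(65,200))
print("yaw loop-stem",np.arctan2(v[1],v[0])-np.arctan2(200,-65))
print("stem tri",tri(t,A(527,167),s,C(114,155)))
for n,d,p in(("san",s,(224,164)),("tape",t,(457,270)),("san top",t,(481,153))): print(n,onz(d,*p,0 if n!="san top" else 150))
print(np.round(ctrl.read_state()["qpos"],2))
E
```

```text
clock: 0.72
eef_pos: [293.3, -576.8, 218.2]
tool_rot: [-3.135, 0.004, -0.006]
force: [-0.4, 0.6, -0.1]
width: 25.7
gripper_force: 0.0
loop top tri [487.055583   -43.98485662 173.86141744] onz [486.11161739 -43.39958007 175.        ]
dist 210.03077388422142 exp 210.2974084481309
yaw loop-stem 0.08548256580977265
stem tri [ 569.56434067 -238.13398576  100.04875348]
san [ 664.77662414 -450.49481109    0.        ]
tape [ 342.7013801 -410.356461     0.       ]
san top [ 658.50546086 -456.25746653  150.        ]
[ 0.96  0.61  0.17  1.49 -0.11  1.04 -0.42]
```

```bash
python3 -m handwheel '[[[0,0,0],[0.03,-0.026,0],1],[[0,0,0],[0.03,-0.026,0],1],[[0,0,0],[0.03,-0.026,0],1],[[0,0,0],[0.03,-0.026,0],1],[[0,0,0],[0.03,-0.026,0],1]]' >/dev/null
python3 -m handwheel '[[[0,0,0],[0.03,-0.026,0],1],[[0,0,0],[0.03,-0.026,0],1],[[0,0,0],[0.03,-0.026,0],1],[[0,0,0],[0.03,-0.026,0],1],[[0,0,0],[0.03,-0.026,0],1]]'
python3 -m handwheel '[[[0,0,0],[0,0,0.033],1],[[0,0,0],[0,0,0.033],1],[[0,0,0],[0,0,0.033],1],[[0,0,0],[0,0,0.034],1],[[0,0,0],[0,0,0],1]]'
```

```text
clock: 1.65
eef_pos: [595.8, -318.5, 221.5]
tool_rot: [-3.141, 0.0, -0.001]
force: [1.0, -0.1, -0.6]
width: -0.1
gripper_force: 0.0
clock: 2.07
eef_pos: [589.6, -316.9, 81.4]
tool_rot: [-3.135, 0.012, -0.001]
force: [-0.9, 0.8, -1.3]
width: 0.1
gripper_force: 0.0
```

```bash
python3 -m handwheel '[[[0,0,0],[-0.011,0.002,0],1],[[0,0,0],[-0.011,0.001,0],1],[[0,0,0],[-0.011,0.001,0],1],[[0,0,0],[-0.0115,-0.0025,0],1],[[0,0,0],[-0.0115,-0.0025,0],1]]'
python3 -m handwheel '[[[0,0,0],[-0.011,-0.006,0],1],[[0,0,0],[-0.011,-0.006,0],1],[[0,0,0],[-0.009,-0.01,0],1],[[0,0,0],[-0.009,-0.01,0],1],[[0,0,0],[-0.004,-0.008,0],1]]'
python3 -m handwheel '[[[0,0,0],[-0.003,-0.006,0],1],[[0,0,0],[0,-0.002,0],1],[[0,0,0],[0,-0.002,0],1],[[0,0,0],[0,0,0],1]]'
```

```text
clock: 2.48
eef_pos: [538.9, -319.8, 90.7]
tool_rot: [3.14, -0.002, -0.002]
force: [-0.7, 0.5, 0.8]
width: -0.2
gripper_force: 0.0
clock: 2.9
eef_pos: [494.2, -278.8, 90.5]
tool_rot: [3.141, -0.001, -0.002]
force: [-0.0, 0.0, 0.6]
width: 0.1
gripper_force: 0.0
clock: 3.23
eef_pos: [492.7, -268.8, 89.2]
tool_rot: [3.141, -0.001, -0.001]
force: [1.0, 0.9, -0.4]
width: -0.0
gripper_force: 0.0
```

Run:
```python
from h import *
t=cam("top");s=cam("scene")
cv2.imwrite("pics/d.png",np.hstack([crop(t,370,160,470,270,4),crop(s,230,110,330,220,4)]))
```

```text
(no output)
```

View pics/d.png

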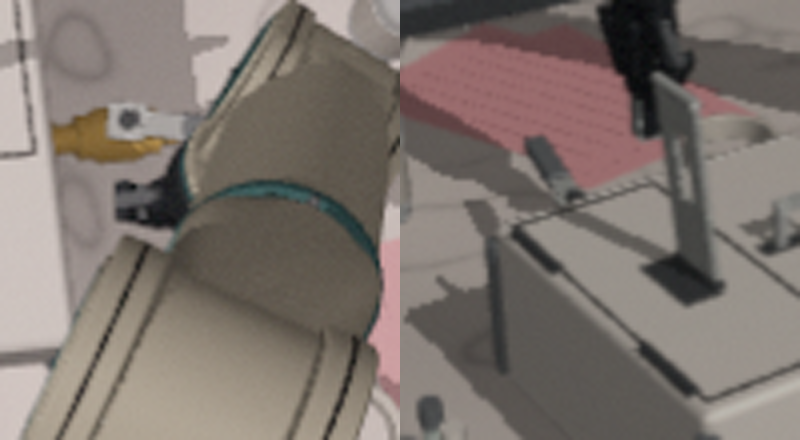

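The lever has not moved: the sleeve still points away in both views. The fingertips are at about (117,200) in the left half and (645,132) in the right half. I'll check where they really are against the reported TCP.

Run:
```python
from h import *
t=cam("top");s=cam("scene");S=ctrl.read_state()
print({k:np.round(S[k],3) for k in("clock","qpos","eef_pos","tool_rot","width","force")})
for n,d,o in(("top",t,(370,160,0)),("scene",s,(230,110,400))):
    q=proj(d,S["eef_pos"]); print(n,(q-[o[0],o[1]]+.4)*4+[o[2],0])
T=lambda u,v:(370+u/4-.4,160+v/4-.4)
Q=lambda u,v:(230+(u-400)/4-.4,110+v/4-.4)
print("tip tri",tri(t,T(125,200),s,Q(645,135)))
print("sleeve/stem junction tri", tri(t,T(185,125),s,Q(568,192)))
```

```text
{'clock': np.float64(3.433), 'qpos': array([ 0.363,  0.658,  0.135,  1.877, -0.142,  0.616, -0.986]), 'eef_pos': array([ 491.983, -269.36 ,   88.836]), 'tool_rot': array([ 3.141e+00, -0.000e+00, -2.000e-03]), 'width': np.float64(-0.063), 'force': array([-0.721,  0.708, -0.959])}
top [173.81853785 227.11524298]
scene [648.41169356 167.7059765 ]
tip tri [ 507.73411009 -229.48668943  138.77889428]
sleeve/stem junction tri [ 563.12792078 -279.64091429   82.47719061]
```

Run:
```python
from h import *
s=cam("scene")
for dy in(-43,0,43):
  for z in(201,214): print(dy,z,proj(s,[294-dy*np.sin(-.47),-579+dy*np.cos(.47),z]).round(1))
S=ctrl.read_state();print("tcp",proj(s,S["eef_pos"]),proj(s,S["eef_pos"]+[0,0,27]))
a=cv2.resize(cv2.imread("pics/scene0.png")[20:100,270:340],None,fx=5.5,fy=5.5,interpolation=cv2.INTER_CUBIC)
b=crop(s,255,80,325,160,5.5)
cv2.imwrite("pics/e.png",np.hstack([a,b]))
```

```text
-43 201 [301.3  75.1]
-43 214 [301.3  71.8]
0 201 [301.4  78.8]
0 214 [301.4  75.5]
43 201 [301.5  82.8]
43 214 [301.5  79.4]
tcp [291.74631282 151.54059746] [291.516103   144.00722564]
```

View pics/e.png

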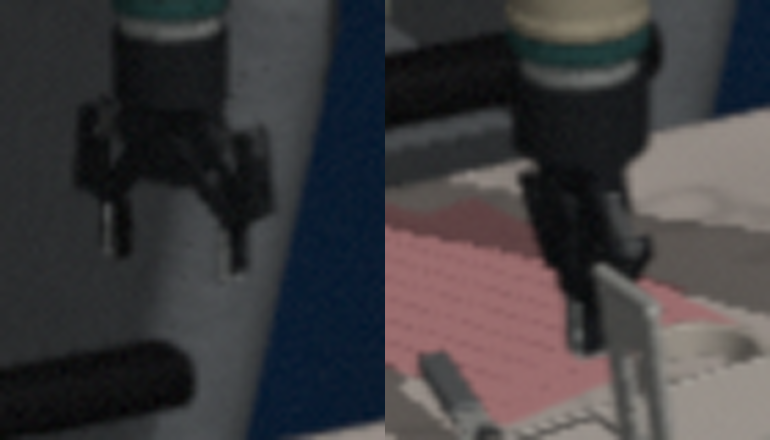

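The left half shows the open fingertips at the start at (108,255) and (235,275). The right half shows the closed tip at (585,350). Both put the tips about 28 mm higher than the reported TCP, which explains why the fingers passed over the lever. I'll go back, come in lower and push again. I'm also checking the offset in the top picture.

```bash
python3 -m handwheel '[[[0,0,0],[0,0,-0.03],1],[[0,0,0],[0.034,0.016,0],1],[[0,0,0],[0.034,0.016,0],1],[[0,0,0],[0.034,0.016,0],1],[[0,0,0],[0,0,0.03],1]]'
python3 - <<'E'
from h import *
t=cam("top");s=cam("scene")
for z in(214,242): print("start top pred",proj(t,[294,-579,z]))
im=cv2.imread("pics/top0.png")[280:310,525:570].max(2)
print("dark",[ (525+x,280+y) for y,x in np.argwhere(im<40)][::6])
S=ctrl.read_state();print(S["eef_pos"],proj(s,S["eef_pos"]),proj(t,S["eef_pos"]))
x0,y0=[int(v) for v in proj(s,S["eef_pos"])-[20,25]]
g=s["pixels"][y0:y0+40,x0:x0+40].max(2); m=np.argwhere(g<60); print("lowest dark in scene",m[:,0].max()+y0, m[m[:,0]>=m[:,0].max()-1][:,1]+x0)
E
```

```text
clock: 3.9
eef_pos: [606.6, -323.4, 95.4]
tool_rot: [3.131, -0.021, -0.0]
force: [2.5, -0.8, 0.6]
width: 0.2
gripper_force: 0.0
start top pred [548.04834036 283.71191702]
start top pred [553.27480493 283.42121698]
dark [(np.int64(563), np.int64(280)), (np.int64(569), np.int64(280)), (np.int64(568), np.int64(281)), (np.int64(567), np.int64(282)), (np.int64(562), np.int64(283)), (np.int64(568), np.int64(283)), (np.int64(561), np.int64(284)), (np.int64(567), np.int64(284)), (np.int64(561), np.int64(285)), (np.int64(567), np.int64(285)), (np.int64(559), np.int64(286)), (np.int64(565), np.int64(286)), (np.int64(553), np.int64(287)), (np.int64(562), np.int64(287)), (np.int64(568), np.int64(287)), (np.int64(557), np.int64(288)), (np.int64(565), np.int64(288)), (np.int64(543), np.int64(289)), (np.int64(551), np.int64(289)), (np.int64(563), np.int64(289)), (np.int64(569), np.int64(289)), (np.int64(550), np.int64(290)), (np.int64(556), np.int64(290)), (np.int64(567), np.int64(290)), (np.int64(543), np.int64(291)), (np.int64(551), np.int64(291)), (np.int64(564), np.int64(291)), (np.int64(537), np.int64(292)), (np.int64(543), np.int64(292)), (np.int64(553), np.int64(292)), (np.int64(568), np.int64(292)), (np.int64(541), np.int64(293)), (np.int64(547), np.int64(293)), (np.int64(568), np.int64(293)), (np.int64(541), np.int64(294)), (np.int64(547), np.int64(294)), (np.int64(568), np.int64(294)), (np.int64(544), np.int64(295)), (np.int64(542), np.int64(296)), (np.int64(560), np.int64(296)), (np.int64(543), np.int64(298)), (np.int64(545), np.int64(299)), (np.int64(545), np.int64(300)), (np.int64(551), np.int64(300)), (np.int64(546), np.int64(301)), (np.int64(552), np.int64(301))]
[ 592.32204414 -316.12272568   84.90148588] [256.92155198 153.7905405 ] [427.16950578 182.11948878]
lowest dark in scene 167 [259]
```

```bash
python3 -m handwheel '[[[0,0,0],[0,0,0.032],1],[[0,0,0],[0,0,0],1],[[0,0,0],[-0.011,0.002,0],1],[[0,0,0],[-0.011,0.001,0],1],[[0,0,0],[0,0,0],1]]'
python3 -m handwheel '[[[0,0,0],[-0.011,0.001,0],1],[[0,0,0],[-0.0115,-0.0025,0],1],[[0,0,0],[0,0,0],1]]'
python3 - <<'E'
from h import *
s=cam("scene");t=cam("top")
cv2.imwrite("pics/f.png",np.hstack([crop(s,225,110,305,190,5),crop(t,380,150,460,230,5)]))
E
```

```text
clock: 4.42
eef_pos: [570.1, -320.2, 58.3]
tool_rot: [-3.141, 0.001, -0.003]
force: [-0.6, -0.9, -0.4]
width: 0.1
gripper_force: 0.0
clock: 4.67
eef_pos: [548.7, -318.4, 58.7]
tool_rot: [3.141, -0.001, -0.002]
force: [0.2, 0.2, 0.4]
width: -0.0
gripper_force: 0.1
```

View pics/f.png

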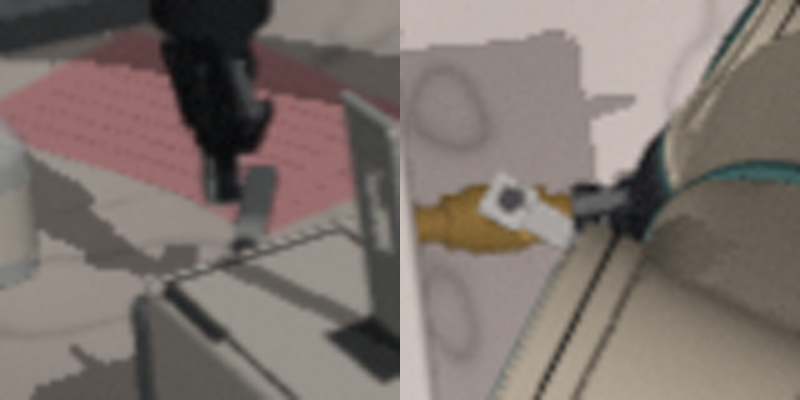

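The lever has now turned about 40°: its white arm runs from (510,200) to (570,245) in the top half. That confirms the real fingertip is about 28 mm above the reported z. I'll continue the arc to the stop.

```bash
python3 -m handwheel '[[[0,0,0],[-0.0115,-0.0025,0],1],[[0,0,0],[-0.011,-0.006,0],1],[[0,0,0],[-0.011,-0.006,0],1],[[0,0,0],[-0.009,-0.01,0],1],[[0,0,0],[-0.009,-0.01,0],1]]'
python3 -m handwheel '[[[0,0,0],[-0.006,-0.01,0],1],[[0,0,0],[-0.002,-0.006,0],1],[[0,0,0],[0,0,0],1]]'
python3 -m handwheel '[[[0,0,0],[0,-0.003,0],1],[[0,0,0],[0,0,0],1]]'
python3 -m handwheel '[[[0,0,0],[0,-0.003,0],1],[[0,0,0],[0,0,0],1]]'
```

```text
clock: 5.18
eef_pos: [500.3, -285.8, 58.1]
tool_rot: [3.138, -0.005, -0.002]
force: [4.7, -3.1, 1.3]
width: -0.4
gripper_force: 1.9
clock: 5.43
eef_pos: [490.6, -268.2, 57.7]
tool_rot: [3.14, -0.001, -0.001]
force: [0.6, -1.4, 1.0]
width: -0.1
gripper_force: 0.4
clock: 5.6
eef_pos: [490.4, -267.9, 57.5]
tool_rot: [3.138, -0.002, -0.003]
force: [0.1, -6.1, 2.2]
width: 0.1
gripper_force: 2.9
clock: 5.77
eef_pos: [490.5, -267.8, 57.7]
tool_rot: [3.134, -0.003, -0.004]
force: [1.5, -11.5, -0.3]
width: -0.1
gripper_force: 5.4
```

The lever is at its stop: force climbs to 11.5 N with no motion. I'll back off, rise, align yaw with the chest and go behind the strap.

```bash
python3 -m handwheel '[[[0,0,0],[0,0.025,0],1],[[0,0,0],[0,0,-0.04],1],[[0,0,0],[0,0,-0.04],1],[[0,0,0],[0,0,-0.04],1],[[0,0,0],[0,0,-0.04],1]]'
python3 -m handwheel '[[[0,0,0],[0,0,-0.04],1],[[0,0,0],[0,0,-0.042],1],[[0,0,-4.7],[0,0,0],1],[[0,0,0],[0,0,0],1]]' || python3 -m handwheel '[[[0,0,0],[0,0,-0.04],1],[[0,0,0],[0,0,-0.04],1],[[0,0,-4.7],[0,0,0],1],[[0,0,0],[0,0,0],1]]'
```

```text
clock: 6.18
eef_pos: [488.5, -286.2, 217.8]
tool_rot: [-3.139, 0.004, -0.002]
force: [0.1, 0.1, 0.1]
width: -0.2
gripper_force: 0.0
clock: 6.52
eef_pos: [490.5, -287.1, 299.3]
tool_rot: [3.14, -0.003, 0.083]
force: [-0.0, -0.7, 0.4]
width: 0.2
gripper_force: 0.0refused, shift out of range in row 2
```

```bash
python3 -m handwheel '[[[0,0,0],[0.0176,-0.0304,0],1],[[0,0,0],[0.0176,-0.0304,0],1],[[0,0,0],[0.0176,-0.0304,0],1],[[0,0,0],[0.0176,-0.0304,0],1],[[0,0,0],[0.0176,-0.0304,0],1]]' >/dev/null
python3 -m handwheel '[[[0,0,0],[0.0176,-0.0304,0],1],[[0,0,0],[0.0176,-0.0304,0],1],[[0,0,0],[0.0176,-0.0304,0],1],[[0,0,0],[0,0,0],1],[[0,0,0],[0,0,0],1]]'
python3 -m handwheel '[[[0,0,0],[0,0,0.038],1],[[0,0,0],[0,0,0.038],1],[[0,0,0],[0,0,0],1],[[0,0,0],[0,0,0],1]]'
python3 - <<'E'
from h import *
S=ctrl.read_state();d=S["eef_pos"][:2]-[521.2,-40.7];a=.082
print("chest xy",np.cos(a)*d[0]+np.sin(a)*d[1],-np.sin(a)*d[0]+np.cos(a)*d[1])
s=cam("scene");t=cam("top")
q=proj(s,S["eef_pos"]+[0,0,28]);print(q)
x,y=int(q[0])-50,int(q[1])-40
q=proj(t,S["eef_pos"]+[0,0,28]);print(q);u,v=int(q[0])-40,int(q[1])-50
cv2.imwrite("pics/g.png",np.hstack([crop(s,x,y,x+90,y+90,4),crop(t,u,v,u+110,v+90,4)]));print(x,y,u,v)
E
```

```text
clock: 7.35
eef_pos: [609.6, -29.7, 294.4]
tool_rot: [-3.14, 0.005, 0.084]
force: [0.9, -1.4, 0.3]
width: -0.1
gripper_force: 0.0
clock: 7.68
eef_pos: [607.9, -34.4, 218.9]
tool_rot: [-3.142, 0.007, 0.078]
force: [0.2, -0.0, 1.3]
width: 0.3
gripper_force: 0.0
chest xy 86.9387763293855 -0.8590368588178139
[290.40408915 145.7808179 ]
[331.36586928 163.26272783]
240 105 291 113
```

View pics/g.png

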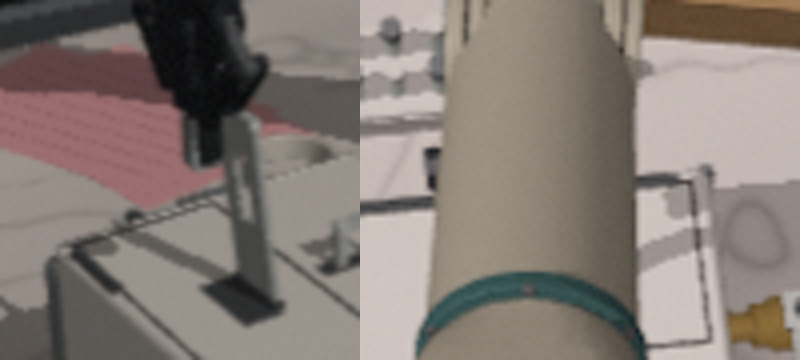

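In the left half the fingertip is at (203,165), right behind the strap, which matches the 28 mm correction. I'll swing the strap over now.

```bash
python3 -m handwheel '[[[0,0,0],[-0.015,0,0],1],[[0,0,0],[-0.015,0,0],1],[[0,0,0],[-0.0145,0,0],1],[[0,0,0],[-0.014,0,0],1],[[0,0,0],[-0.0135,0,0.003],1]]'
python3 -m handwheel '[[[0,0,0],[-0.0135,0,0.003],1],[[0,0,0],[-0.0135,0,0.006],1],[[0,0,0],[-0.0135,0,0.006],1],[[0,0,0],[-0.0128,0,0.0092],1],[[0,0,0],[-0.0128,0,0.0092],1]]'
python3 -m handwheel '[[[0,0,0],[-0.01,0,0.0133],1],[[0,0,0],[-0.01,0,0.0133],1],[[0,0,0],[-0.0045,0,0.0127],1],[[0,0,0],[-0.0045,0,0.0127],1],[[0,0,0],[0,0,0],1]]'
python3 -m handwheel '[[[0,0,0],[0,0,0.006],1],[[0,0,0],[0,0,0.004],1],[[0,0,0],[0,0,0],1]]'
```

```text
clock: 8.2
eef_pos: [540.8, -39.5, 221.2]
tool_rot: [3.141, -0.007, 0.08]
force: [1.3, 0.4, -0.4]
width: 0.2
gripper_force: 0.5
clock: 8.62
eef_pos: [475.1, -44.8, 187.0]
tool_rot: [3.141, -0.007, 0.08]
force: [-0.1, -0.4, -0.4]
width: 0.3
gripper_force: 0.4
clock: 9.03
eef_pos: [443.7, -47.1, 132.9]
tool_rot: [3.142, 0.0, 0.079]
force: [-1.2, 1.5, -0.1]
width: -0.0
gripper_force: 0.0
clock: 9.28
eef_pos: [445.0, -46.7, 122.9]
tool_rot: [3.141, -0.001, 0.08]
force: [-0.5, 0.3, -0.5]
width: -0.2
gripper_force: 0.0
```

```bash
python3 -m handwheel '[[[0,0,0],[-0.002,0,0.003],1],[[0,0,0],[0,0,0],1]]'
python3 -m handwheel '[[[0,0,0],[0,0,0.003],1],[[0,0,0],[0,0,0],1]]'
python3 -m handwheel '[[[0,0,0],[0,0,0.003],1],[[0,0,0],[0,0,0],1]]'
python3 - <<'E'
from h import *
print(ctrl.read_state()["force"])
E
```

```text
clock: 9.45
eef_pos: [442.0, -46.7, 119.6]
tool_rot: [-3.142, -0.0, 0.081]
force: [0.3, 0.4, 0.4]
width: 0.0
gripper_force: 0.1
clock: 9.62
eef_pos: [441.8, -46.7, 116.3]
tool_rot: [-3.142, 0.0, 0.081]
force: [-0.6, 0.0, 0.1]
width: -0.0
gripper_force: 0.0
clock: 9.78
eef_pos: [442.1, -46.7, 115.2]
tool_rot: [-3.141, -0.001, 0.08]
force: [-6.0, 1.4, 22.8]
width: -0.1
gripper_force: 11.1
[-5.95141228  1.35779218 22.83613879]
```

The strap is flat: contact came at the expected height with 23 N. Next I'll rise and travel to above the pin.

```bash
python3 -m handwheel '[[[0,0,0],[0,0,-0.03],1],[[0,0,0],[0,0,-0.03],1],[[0,0,0],[0,0,-0.03],1],[[0,0,0],[0.0047,-0.0401,0],0.4],[[0,0,0],[0.0047,-0.0401,0],0.4]]' >/dev/null
python3 -m handwheel '[[[0,0,0],[0.0047,-0.0401,0],0.4],[[0,0,0],[0.0047,-0.0401,0],0.4],[[0,0,0],[0.0047,-0.0401,0],0.4],[[0,0,0],[0.0047,-0.0401,0],0.4],[[0,0,0],[0.0047,-0.0401,0],0.4]]'
python3 -m handwheel '[[[0,0,0],[0.0047,-0.0401,0],0.4],[[0,0,0],[0.0047,-0.0401,0],0.4],[[0,0,-6.2],[0,0,0],0.4],[[0,0,-6.2],[0,0,0],0.4],[[0,0,0],[0,0,0],0.4]]'
python3 - <<'E'
from h import *
S=ctrl.read_state();print(S["eef_pos"],S["tool_rot"],S["width"],S["qpos"].round(2))
s=cam("scene");t=cam("top")
# refine pin from scene: shaft bright/handle dark blob
a=-2.845;D=np.array([np.cos(a),np.sin(a),0]);G=np.array([455.5,316.2,0]);N=np.array([-D[1],D[0],0])
img=crop(s,375,225,475,305,4)
def box(d,off,img,col,pts):
    for p in pts: cv2.circle(img,tuple(int(v) for v in (proj(d,p)-off+.4)*4),2,col,-1)
C=[G+D*i*22.5+N*j*10+[0,0,z] for i in(-1,1) for j in(-1,1) for z in(0,32)]+[G+D*97.5+[0,0,6],G+D*22.5+[0,0,6]]
box(s,[375,225],img,(0,255,0),C)
im2=crop(t,270,150,370,230,4)
cv2.imwrite("pics/h.png",np.hstack([img,im2]))
# loop/strap check, lever colours
im=cv2.imread("pics/h.png")
E
```

```text
clock: 10.62
eef_pos: [451.7, 237.7, 203.5]
tool_rot: [3.142, -0.0, 0.081]
force: [0.6, -0.6, -0.1]
width: 51.1
gripper_force: 0.0
clock: 11.03
eef_pos: [454.5, 317.2, 202.9]
tool_rot: [3.142, 0.001, 0.302]
force: [0.3, 0.0, -0.9]
width: 51.3
gripper_force: 0.0
[454.47122481 317.19567916 202.94775341] [3.14153683e+00 9.24238417e-04 3.01563854e-01] 51.266909002284116 [-0.66  0.49 -0.01  1.79  0.    0.87 -1.93]
```

View pics/h.png

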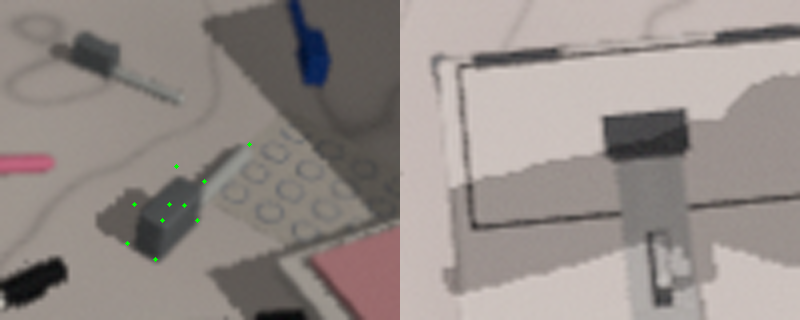

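The strap lies flat with the loop through its slot; it shows at about (660,265) in the right half. The pin prediction dots match the pin: tip at (249,144) and lower handle corners at (155,260) and (198,220). I'll descend now.

```bash
python3 -m handwheel '[[[0,0,0],[0,0,0.04],0.4],[[0,0,0],[0,0,0.04],0.4],[[0,0,0],[0,0,0.04],0.4],[[0,0,0],[0,0,0.04],0.4],[[0,0,0],[0,0,0],0.4]]'
python3 -m handwheel '[[[0,0,0],[0.001,0.001,0.03],0.4],[[0,0,0],[0,0,0.02],0.4],[[0,0,0],[0,0,0.008],0.4],[[0,0,0],[0,0,0],0.4]]'
```

```text
clock: 11.55
eef_pos: [450.1, 311.8, 36.1]
tool_rot: [3.136, 0.014, 0.293]
force: [-1.0, -1.9, -0.7]
width: 51.2
gripper_force: 0.0
clock: 11.88
eef_pos: [456.3, 315.1, -14.3]
tool_rot: [3.141, 0.001, 0.295]
force: [-0.3, -0.6, -0.6]
width: 51.3
gripper_force: 0.0
```

```bash
python3 -m handwheel '[[[0,0,0],[0,0,0.006],0.4],[[0,0,0],[0,0,0.004],0.4],[[0,0,0],[0,0,0],0.4]]'
python3 -m handwheel '[[[0,0,0],[0,0,0],0.7],[[0,0,0],[0,0,0],0.9],[[0,0,0],[0,0,0],1],[[0,0,0],[0,0,0],1],[[0,0,0],[0,0,0],1]]'
python3 -m handwheel '[[[0,0,0],[0,0,0],1],[[0,0,0],[0,0,0],1]]'
```

```text
clock: 12.13
eef_pos: [456.9, 316.1, -23.6]
tool_rot: [-3.141, -0.001, 0.297]
force: [-0.3, -0.7, -1.2]
width: 51.3
gripper_force: 0.0
clock: 12.55
eef_pos: [456.8, 316.2, -23.6]
tool_rot: [-3.141, -0.001, 0.297]
force: [-1.0, -0.4, 5.6]
width: 19.2
gripper_force: 59.1
clock: 12.72
eef_pos: [456.8, 316.2, -23.6]
tool_rot: [-3.141, -0.001, 0.297]
force: [-0.7, 0.2, 6.2]
width: 19.1
gripper_force: 59.1
```

Gripped at 19.1 mm. I'll lift and turn to face the loop.

```bash
python3 -m handwheel '[[[0,0,0],[0,0,-0.02],1],[[0,0,0],[0,0,-0.04],1],[[0,0,0],[0,0,-0.04],1],[[0,0,0],[0,0,-0.04],1],[[0,0,0],[0,0,-0.04],1]]'
python3 -m handwheel '[[[0,0,0],[0,0,-0.03],1],[[0,0,-7.06],[0,0,0],1],[[0,0,-7.06],[0,0,0],1],[[0,0,-7.06],[0,0,0],1],[[0,0,-7.06],[0,0,0],1]]' >/dev/null
python3 -m handwheel '[[[0,0,-7.06],[0,0,0],1],[[0,0,-7.06],[0,0,0],1],[[0,0,-7.06],[0,0,0],1],[[0,0,-7.06],[0,0,0],1],[[0,0,-7.06],[0,0,0],1]]' >/dev/null
python3 -m handwheel '[[[0,0,-7.06],[0,0,0],1],[[0,0,-7.06],[0,0,0],1],[[0,0,0],[0,0,0],1],[[0,0,0],[0,0,0],1]]'
```

```text
clock: 13.13
eef_pos: [455.8, 315.3, 157.3]
tool_rot: [3.141, 0.001, 0.297]
force: [0.7, 0.7, -0.6]
width: 18.6
gripper_force: 58.3
clock: 14.3
eef_pos: [456.2, 315.3, 185.3]
tool_rot: [-3.141, 0.0, 1.649]
force: [-0.2, 0.0, -1.3]
width: 19.0
gripper_force: 58.4
```

```bash
python3 -m handwheel '[[[0,0,0],[-0.039,0,0],1],[[0,0,0],[-0.039,0,0],1],[[0,0,0],[-0.039,0,0],1],[[0,0,0],[-0.039,0,0],1],[[0,0,0],[-0.039,0,0],1]]' >/dev/null
python3 -m handwheel '[[[0,0,0],[-0.039,0.0006,0],1],[[0,0,0],[0,0,0.03],1],[[0,0,0],[0,0,0.028],1],[[0,0,0],[0,0,0],1],[[0,0,0],[0,0,0],1]]'
python3 - <<'E'
from h import *
S=ctrl.read_state();p=S["eef_pos"];yaw=S["tool_rot"][2];print(p,yaw)
a=.082;R=np.array([[np.cos(a),-np.sin(a)],[np.sin(a),np.cos(a)]]);c=np.array([521.2,-40.7])
print("chest",R.T@(p[:2]-c))
D=-np.array([np.cos(yaw),np.sin(yaw),0]);z=p[2]+23.6+6
s=cam("scene");t=cam("top")
for n,d in(("scene",s),("top",t)):
    hsv=d["pixels"].max(2).astype(int)
    for r in(35,60,90,96,102):
        q=np.r_[p[:2],z]+D*r; u,v=proj(d,q); e=proj(d,q+[0,0,1])if n=="scene" else proj(d,q+[1,0,0])
        e=(e-[u,v]);e/=np.linalg.norm(e)
        prof=[int(cv2.getRectSubPix(d["pixels"],(1,1),(float(u+e[0]*k),float(v+e[1]*k))).max()) for k in range(-8,9)]
        print(n,r,(u.round(1),v.round(1)),prof)
print("loop scene",proj(s,[486.3,-43.6,156]),proj(s,[486.3,-43.6,175]))
E
```

```text
clock: 15.13
eef_pos: [474.9, 82.5, 127.0]
tool_rot: [-3.139, 0.0, 1.651]
force: [0.4, 0.8, -0.5]
width: 18.8
gripper_force: 58.5
[474.91431657  82.53305002 127.02068113] 1.6509240237172675
chest [-36.03636869 126.61014667]
scene 35 (np.float64(350.3), np.float64(178.2)) [98, 96, 86, 75, 62, 52, 50, 51, 53, 50, 46, 34, 27, 26, 28, 29, 28]
scene 60 (np.float64(344.5), np.float64(174.0)) [97, 98, 97, 97, 93, 85, 84, 95, 87, 76, 52, 30, 25, 18, 21, 23, 27]
scene 90 (np.float64(337.8), np.float64(169.2)) [115, 101, 97, 96, 93, 83, 79, 80, 83, 79, 72, 79, 106, 115, 106, 89, 66]
scene 96 (np.float64(336.5), np.float64(168.3)) [101, 97, 97, 96, 88, 80, 78, 78, 74, 63, 66, 91, 111, 119, 119, 112, 93]
scene 102 (np.float64(335.2), np.float64(167.3)) [98, 98, 95, 87, 80, 78, 74, 75, 67, 65, 78, 95, 105, 109, 115, 119, 120]
top 35 (np.float64(301.0), np.float64(219.3)) [115, 97, 83, 79, 84, 84, 76, 80, 111, 131, 133, 132, 129, 128, 126, 125, 124]
top 60 (np.float64(310.2), np.float64(218.4)) [117, 118, 119, 119, 115, 96, 79, 72, 68, 63, 76, 98, 105, 105, 103, 100, 98]
top 90 (np.float64(321.2), np.float64(217.4)) [113, 111, 107, 100, 88, 77, 76, 71, 57, 61, 76, 80, 88, 114, 139, 151, 155]
top 96 (np.float64(323.4), np.float64(217.2)) [110, 105, 99, 92, 71, 75, 76, 61, 54, 76, 108, 134, 150, 155, 157, 157, 157]
top 102 (np.float64(325.7), np.float64(217.0)) [109, 101, 92, 81, 70, 74, 65, 66, 103, 138, 148, 144, 145, 141, 143, 144, 138]
loop scene [329.62362649 163.84184345] [329.74783607 157.79654505]
```

```bash
python3 -m handwheel '[[[0,0,0],[-0.012,0.001,0],1],[[0,0,0],[-0.01,0,0],1],[[0,0,0],[-0.005,0,0],1],[[0,0,0],[-0.003,0,0],1],[[0,0,0],[0,0,0],1]]'
python3 -m handwheel '[[[0,0,0],[-0.005,0,0],1],[[0,0,0],[-0.005,0,0],1],[[0,0,0],[0,0,0],1]]'
```

```text
clock: 15.65
eef_pos: [479.7, 52.0, 128.0]
tool_rot: [3.141, 0.0, 1.651]
force: [-0.2, 1.2, -0.4]
width: 19.2
gripper_force: 58.5
clock: 15.9
eef_pos: [480.2, 41.6, 127.5]
tool_rot: [-3.141, 0.001, 1.651]
force: [0.1, 0.2, -0.8]
width: 19.0
gripper_force: 58.5
```

No contact, and the tip is past the loop plane, so it is in the opening. Continuing.

```bash
python3 -m handwheel '[[[0,0,0],[-0.01,0,0],1],[[0,0,0],[-0.01,0,0],1],[[0,0,0],[-0.01,0,0],1],[[0,0,0],[-0.01,0,0],1],[[0,0,0],[0,0,0],1]]'
python3 -m handwheel '[[[0,0,0],[-0.008,0,0],1],[[0,0,0],[-0.007,0,0],1],[[0,0,0],[0,0,0],1],[[0,0,0],[0,0,0],1]]'
```

```text
clock: 16.32
eef_pos: [483.5, -0.5, 127.3]
tool_rot: [-3.141, 0.002, 1.648]
force: [0.1, -0.8, -1.3]
width: 19.0
gripper_force: 58.5
clock: 16.65
eef_pos: [484.7, -12.4, 127.5]
tool_rot: [3.142, -0.0, 1.652]
force: [-0.2, -0.5, -1.2]
width: 18.9
gripper_force: 58.5
```

```bash
for i in 1; do python3 -m handwheel '[[[0,0,0],[-0.003,0,0],1],[[0,0,0],[0,0,0],1]]'; done
python3 -m handwheel '[[[0,0,0],[-0.002,0,0],1],[[0,0,0],[0,0,0],1]]'
python3 -m handwheel '[[[0,0,0],[-0.002,0,0],1],[[0,0,0],[0,0,0],1]]'
python3 -m handwheel '[[[0,0,0],[-0.001,0,0],1],[[0,0,0],[0,0,0],1]]'
```

```text
clock: 16.82
eef_pos: [485.0, -15.2, 127.5]
tool_rot: [3.142, 0.0, 1.653]
force: [0.8, 0.3, -0.4]
width: 19.4
gripper_force: 58.5
clock: 16.98
eef_pos: [485.1, -17.2, 127.5]
tool_rot: [-3.142, 0.0, 1.653]
force: [-0.9, 0.6, -1.2]
width: 18.9
gripper_force: 58.5
clock: 17.15
eef_pos: [485.3, -18.3, 127.6]
tool_rot: [3.141, -0.001, 1.653]
force: [0.2, 2.2, 0.2]
width: 18.6
gripper_force: 58.6
clock: 17.32
eef_pos: [485.3, -18.3, 127.6]
tool_rot: [3.141, -0.002, 1.654]
force: [-1.3, 5.1, 0.6]
width: 19.1
gripper_force: 58.6
```

The handle is against the loop: 5 N, at the predicted depth. I'll lower the pin onto the strap and release.

```bash
python3 -m handwheel '[[[0,0,0],[0,0,0.002],1],[[0,0,0],[0,0,0.002],1],[[0,0,0],[0,0,0],1]]'
python3 -m handwheel '[[[0,0,0],[0,0,0.001],1],[[0,0,0],[0,0,0],1]]'
python3 -m handwheel '[[[0,0,0],[0,0,0.001],1],[[0,0,0],[0,0,0],1]]'
```

```text
clock: 17.57
eef_pos: [486.0, -18.2, 123.6]
tool_rot: [3.14, -0.002, 1.654]
force: [-0.0, 4.6, -0.6]
width: 19.2
gripper_force: 58.5
clock: 17.73
eef_pos: [486.1, -18.2, 122.7]
tool_rot: [3.14, -0.002, 1.654]
force: [-0.2, 4.9, -0.8]
width: 18.6
gripper_force: 58.6
clock: 17.9
eef_pos: [486.2, -18.2, 121.8]
tool_rot: [3.14, -0.002, 1.654]
force: [0.2, 5.4, 1.2]
width: 19.1
gripper_force: 58.6
```

```bash
python3 -m handwheel '[[[0,0,0],[0,0,0],0.8],[[0,0,0],[0,0,0],0.6],[[0,0,0],[0,0,0],0.4],[[0,0,0],[0,0,0],0.4],[[0,0,0],[0,0,0],0.4]]'
python3 -m handwheel '[[[0,0,0],[0,0,-0.01],0.4],[[0,0,0],[0,0,-0.02],0.4],[[0,0,0],[0,0,-0.04],0.4],[[0,0,0],[0,0,-0.04],0.4],[[0,0,0],[0,0,-0.04],0.4]]'
python3 -m handwheel '[[[0,0,0],[0.04,0,0],0.4],[[0,0,0],[0.04,0,0],0.4],[[0,0,0],[0.04,0,0],0.4],[[0,0,0],[0.04,0,0],0.4],[[0,0,0],[0.04,0,0],0.4]]'
python3 -m handwheel '[[[0,0,0],[0.04,0,0],0.4],[[0,0,0],[0.04,0,0],0.4],[[0,0,0],[0,0,0],0.4],[[0,0,0],[0,0,0],0.4]]'
python3 - <<'E'
from h import *
t=cam("top");s=cam("scene")
# dark handle blob on chest top near loop
a=.082;R=np.array([[np.cos(a),-np.sin(a)],[np.sin(a),np.cos(a)]]);c=np.array([521.2,-40.7])
w=lambda x,y,z:np.r_[R@[x,y]+c,z]
def val(d,q): u,v=proj(d,q); return cv2.getRectSubPix(d["pixels"],(3,3),(float(u),float(v))).mean((0,1)).round().astype(int).tolist()
print("along pin, top z177 handle/ z157 shaft")
for y in(70,60,45,35,25,15,8): print(y,val(t,w(-35,y,177)),val(s,w(-35,y,177)))
for y in(-10,-30,-50,-65,-80,-95): print(y,val(t,w(-35,y,157)),val(s,w(-35,y,157)))
print("strap end x -60..-110",[val(t,w(x,0,145))for x in(-65,-80,-90,-100,-110)])
print("lever closed",[(r,val(t,w(30-r,-200,101))) for r in(20,50,60,78,100,110,125)])
E
```

```text
clock: 18.32
eef_pos: [485.3, -20.7, 121.5]
tool_rot: [-3.141, 0.001, 1.652]
force: [0.5, -0.7, -0.5]
width: 51.5
gripper_force: 0.0
clock: 18.73
eef_pos: [484.7, -19.9, 273.8]
tool_rot: [-3.141, -0.0, 1.653]
force: [2.0, -1.5, -0.6]
width: 51.1
gripper_force: 0.0
clock: 19.15
eef_pos: [468.7, 180.7, 272.6]
tool_rot: [3.14, 0.0, 1.652]
force: [1.4, 0.0, 0.1]
width: 51.1
gripper_force: 0.0
clock: 19.48
eef_pos: [461.4, 261.9, 272.2]
tool_rot: [3.141, -0.001, 1.658]
force: [-0.3, -0.8, 0.7]
width: 51.6
gripper_force: 0.0
along pin, top z177 handle/ z157 shaft
70 [156, 146, 143] [132, 131, 126]
60 [168, 158, 154] [106, 107, 104]
45 [112, 110, 111] [81, 83, 83]
35 [117, 116, 117] [81, 82, 82]
25 [119, 117, 119] [87, 87, 87]
15 [118, 116, 117] [90, 91, 90]
8 [117, 114, 115] [107, 107, 105]
-10 [128, 124, 122] [63, 64, 63]
-30 [166, 162, 159] [127, 124, 119]
-50 [167, 163, 160] [146, 141, 135]
-65 [156, 151, 148] [151, 145, 138]
-80 [180, 171, 166] [156, 149, 142]
-95 [204, 194, 190] [156, 150, 143]
strap end x -60..-110 [[158, 154, 152], [177, 172, 169], [169, 165, 162], [195, 186, 181], [205, 195, 191]]
lever closed [(20, [123, 119, 118]), (50, [118, 116, 118]), (60, [118, 116, 118]), (78, [117, 115, 117]), (100, [118, 116, 118]), (110, [119, 115, 115]), (125, [147, 137, 133])]
```

```bash
python3 -c "
from cell import ctrl
print(ctrl.finish_job())"
```

```text
the job is handed in; nothing more can be done
None
```

I did all three steps in the order asked and handed the job in at about 20 s: the drain cock is shut against its stop, the strap is flat over the loop, and the pin is through the loop with its handle against it. Force readings and final image checks agree, but I saw no verdict.

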